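Short spin in the microcentrifuge

TASK

Give the loaded microcentrifuge a short spin, using only pushes of the fingertips: first push its open lid down until it is fully shut, then switch the mains rocker on by pressing its raised far half down, then press the wide oblong short-spin key all the way down and keep it pressed - the rotor runs only while that key is held, so finish while still holding it down. Do not press the round key or the small square key, do not shove or lift the centrifuge, and leave the bottle, beaker, tube and dish beside it undisturbed.

Things in the scene. Friction and masses are not known exactly. Their poses are not given: they have to be found in the camera images.
- centrifuge: White microcentrifuge, 275 deep (x) x 240 wide (y), 112 mm high, about 5 kg, loose on rubber feet. Origin: on the bench under its middle; x points from its front (panel, toward the robot) to its back, y to its left, z up. The front panel rises toward the back at 25 degrees; on it from left (+y) to right: small square key, wide oblong key, round key, black rocker.
- lid (a joint): Round grey lid with a clear port, 188 mm across, hinged at the back. 0 = fully shut, 1.08 rad = fully open. Starts open at 0.9 to 1.05, front edge up, outer face turned up and back. A balance weight and friction hold it open against up to about 0.2 N m; below about 0.4 rad it falls shut by itself and stays shut.
- lid_front (a point): Point on the outer (upper) face of the lid near its front edge: on the lid's middle line, 165 mm from the hinge axis; moves with the lid. The lid with its finger tab ends 200 mm from the axis, and is about 12 mm thick.
- lid_hinge (a point): Middle of the lid's hinge axis, which runs along the centrifuge's y axis, 137 mm behind the origin and 117 mm above the bench. With the lid shut its outer face lies 9 mm higher than the axis.
- mains (a joint): Black mains rocker at the panel's right end, 34 mm up the slope x 22 mm across, shallow V shape, tilting about an axis across the panel. 0 = off: far (upper) half raised about 6 mm at its end; 0.34 rad = on: far half level with the panel, near half raised. An over-centre mechanism holds it either way, snapping past the middle; 3 to 4 N at the far end starts it.
- mains_far (a point): Point on the face of the rocker's far half, 11 mm up the slope from its pivot; moves with the rocker (it goes down about 4 mm on switching).
- short_key (a joint): Wide oblong short-spin key, 18 mm up the slope x 40 mm across, second from the left. Slides into the panel along the panel's normal: 0 = up, 0.004 m = fully down; spring, 2 N to start and 4.5 N at the bottom, comes back up when released.
- short_key_top (a point): Centre of the top face of the short-spin key, 9 mm above the panel face when up, 5 mm when fully down; moves with the key.
- start_key (a joint): Round start/stop key, 20 mm across, right of the short-spin key; same travel and spring. Not to be pressed.
- start_key_top (a point): Centre of the top face of the round key.
- release_key (a joint): Small square lid-release key, 14 mm, left of the short-spin key; same travel and spring. Not to be pressed.
- release_key_top (a point): Centre of the top face of the small square key.
- lysis_bottle: Bystander: small white square bottle with a screw cap, 46 x 46 x 92 mm, beside the centrifuge. Origin at the centre of its underside.
- beaker: Bystander: clear beaker, 65 mm across, 85 mm high, beside the centrifuge. Origin at the centre of its underside.
- green_tube: Bystander: small upright screw-cap tube, 19 mm across, 49 mm high, left of the panel. Origin at the centre of its underside.
- petri_1: Bystander: petri dish, 62 mm across, 15 mm high, right of the panel. Origin at the centre of its underside.

How it is judged:
By the outcome, as a careful person would: the job done as asked, in the order asked, and still so for the second after the job is handed in, while the arm keeps its last pose, push and grip.
It also fails if it takes over 48 s, if anything falls off the work surface, if the arm or the gripper's body presses on something with over 40 N, if the wrist force passes 120 N, or if a joint passes its speed limit or range.

ROBOT

A 6-joint arm with a two-finger parallel gripper is mounted at the origin on a cart in front of the work surface, level with it; the furniture and walls round the work are solid. World frame = base frame: x ahead of the robot, y to its left, z up, the work surface at z = 0. Lengths are in m, angles in degrees, forces in N, time in s.
With the tool pointing down it reaches from about 0.4 to 0.825 m from the base axis. Payload 7 kg.
Tool frame: the origin (TCP) lies on the centre line of the jaws, within the pads' length; the fingertips stand 19 mm ahead of it and the grasp point (between the pads) is the TCP; z points along the fingers, y is the line along which they close (so a half turn about z gives the same grasp; the last joint's range is limited). The gripper opens to 88 mm and grips with 3 to 60 N. Pads are 19 mm wide; open, the fingers measure 130 mm over their backs; the gripper's body (78 mm by 193 mm) begins 47 mm behind the grasp point.
Start: joints at [-56.373, 20.546, 0.682, 0, -70.136, -16.507], TCP at [0.199, -0.645, 0.21] pointing down, gripper open.
Joint ranges: [-176.03, 176.03], [-82.01, 121.73], [-58.28, 71.71], [-173.87, 95.51], [-174.79, -0.11], [-173.66, 173.66]. Speed limits (degrees/s): [136.94, 136.94, 172.46, 180, 180, 180].

INTERFACE

Orientations are given as [roll, pitch, yaw] about the fixed x, y, z axes, in that order (R = Rz(yaw) Ry(pitch) Rx(roll)).
In Python, from plant import get_state, capture, close_job gives the robot as it stands.
- The arm moves only by the tool apply_moves, never from a script. Its argument "targets" is a list of rows, each a list of 7 numbers: the opening, from 0 (shut) to 1 (fully open), then the shift along the tool's x, y, z normalised to -1 to 1, where 1 is 1000 mm, then the turn, a rotation vector about the tool's x, y, z normalised to -1 to 1, where 1 is 90 degrees. In form: [[claw, tx, ty, tz, ax, ay, az], ...]. A call has 1 to 20 rows; each row shifts and turns the commanded pose from where the row before left it, along the tool's axes as they then stand; what a row does not reach is not made up. A row lasts 1/12 s, in which the tool goes at most 41.7 mm and 7.16 degrees, less where a joint would pass 70% of its speed; a pose out of reach is approached as far as the arm can. A call with a number of a shift or a turn outside -1 to 1 is refused whole. A call with a gripper value outside its range is refused whole. The fingers move at their own pace and stop on an object; "newtons" is the grip in N (left out, the last holds). Time passes only in rows, so rows that do not move let the fingers close. It gives the time, the measured TCP pose, the force, the opening and the grip force at its end, in the units of the state.
- get_state(): the state, without advancing time (a new reading comes with each control period).
- capture(name): name is "scene" or "top"; returns a dict with "frame" (400x640x3 uint8, red, green, blue), "range_z" (400x640 float32, m along the optical axis (not along the pixel's ray), 0 where there is no reading), "camera_matrix" (3x3 intrinsics, pixels), "T" (4x4, takes a point from camera to world coordinates). Camera axes: x right, y down, z forward; pixel columns grow to the right and rows downward; lengths in m; the calibration is good to about 2 mm. A picture is of the moment at which its call begins.
- close_job(): hands the job in; it is judged then, once.
The state is a dict: "time_s": time; "joints": joint angles; "qd": joint speeds; "joint_torque": joint torques, N m; "tcp_pos": TCP position; "eef_rot": TCP orientation; "contact_force": force on the tool from outside, world axes, zero at the start; "moment": the same for the moment, N m; "gripper_width": finger opening in m; "gripper_force": force on a finger pad.
Only numpy, scipy, OpenCV 4.12 (cv2) and the standard library are available. Lean on these libraries where they do the work, as an engineer would, in place of code of your own. Each camera call takes 0.05 s, during which the arm holds its last target. There are 200 camera calls.

## Working session

There is one attempt and no reset: what is moved stays moved. The work goes in short steps, Python scripts to look and compute and a tool call to move; the robot and the scene stay as the last step left them, time stands still between calls to the robot, and variables do not carry over. Pictures are saved under pics/ and viewed, at most 10 in all, crops included, and the job is handed in when it is done.

Besides the shell and the picture viewer there is one more tool, called as a command line: name --pt "numbers of a row" for each row, then --argument value for the rest. apply_moves: Moves the arm, as the interface text tells. Scaled input: -1 to 1 covers 1000 mm each way for a shift and 90 degrees each way for a turn. Its arguments: {"type":"object","properties":{"targets":{"type":"array","items":{"type":"array","items":{"type":"number"}}},"newtons":{"type":"number"}},"required":["targets"]}

```bash
mkdir -p pics; ls
python3 - <<'E'
from plant import *
import cv2,numpy as np
s=get_state();print(s)
for n in("scene","top"):
    c=capture(n);np.savez(f"{n}0.npz",**c);cv2.imwrite(f"pics/{n}0.png",c["frame"][...,::-1]);print(c["camera_matrix"],c["T"])
E
```

```text
pics
{'time_s': 0.0, 'joints': array([-5.63733721e+01,  2.05908073e+01,  6.33906366e-01, -2.07386515e-02,
       -7.01361601e+01, -1.65084187e+01]), 'qd': array([-0.03031815, -0.00855684, -0.01057024, -0.05014449,  0.04228879,
       -0.02649881]), 'joint_torque': array([ 1.96751098e-03, -5.82718635e+01,  2.93060446e+01,  6.99743092e+00,
        6.93333917e-03, -1.54333497e-04]), 'tcp_pos': array([ 0.19852108, -0.64460256,  0.20932886]), 'eef_rot': array([ 1.79905235e+02, -7.75445900e-03, -1.62888847e+02]), 'contact_force': array([-0.55963375,  0.18986049, -0.93872099]), 'moment': array([ 0.01687066, -0.07564723, -0.03122809]), 'gripper_force': 0.0, 'gripper_width': 0.08766122316344577}
[[432.69039948   0.         316.43582831]
 [  0.         432.69039948 203.14989994]
 [  0.           0.           1.        ]] [[-0.90118906 -0.31450282  0.2982386   0.32790027]
 [-0.43327315  0.67197564 -0.60060229  0.53566899]
 [-0.01151796 -0.67047499 -0.74184272  0.77650318]
 [ 0.          0.          0.          1.        ]]
[[440.46375792   0.         321.4426312 ]
 [  0.         440.46375792 196.24916351]
 [  0.           0.           1.        ]] [[-0.09072909 -0.97558914  0.19998513  0.38303452]
 [-0.99586768  0.08807875 -0.02212915  0.02329249]
 [ 0.00397452 -0.20116649 -0.979549    1.07360784]
 [ 0.          0.          0.          1.        ]]
```

View pics/scene0.png

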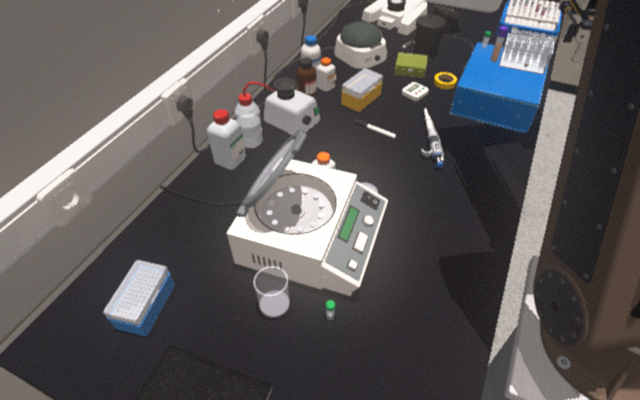

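View pics/top0.png

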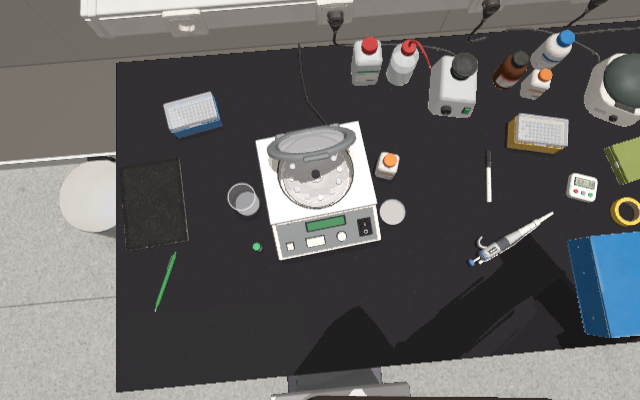

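The top view shows the centrifuge body at about (257–380, 123–258), its lid open at (312,142), and the keys: square (291,246), oblong (317,241), round (342,236), rocker (365,226). Next I take points from the range data.

```bash
cat > h.py <<'E'
import numpy as np,cv2
def load(n): return dict(np.load(n+".npz"))
def pts(c):
    z=c["range_z"];v,u=np.mgrid[:400,:640];K=c["camera_matrix"]
    p=np.stack([(u-K[0,2])/K[0,0]*z,(v-K[1,2])/K[1,1]*z,z],-1)
    return p@c["T"][:3,:3].T+c["T"][:3,3]
def proj(c,P):
    q=(np.atleast_2d(P)-c["T"][:3,3])@c["T"][:3,:3]; q=q@c["camera_matrix"].T
    return q[:,:2]/q[:,2:]
E
python3 - <<'E'
from h import *
c=load("top0");P=pts(c)
for n,(u,v) in dict(sq=(291,246),ob=(317,241),rd=(342,236),rk=(365,226),FL=(283,254),FR=(377,238),body=(268,170),body2=(365,170),BL=(262,142),BR=(355,130),lid=(312,130),lidfront=(312,148),cup=(243,197),tube=(257,246),petri=(392,212),bot=(389,158)).items():
    print(n,P[v,u].round(4),np.median(P[v-1:v+2,u-1:u+2].reshape(-1,3),0).round(4))
f=c["frame"];cv2.imwrite("pics/crop.png",np.hstack([cv2.resize(f[110:270,240:410][...,::-1],None,fx=3.5,fy=3.5,interpolation=cv2.INTER_CUBIC)]))
E
```

```text
sq [0.4782 0.0794 0.0804] [0.478  0.0794 0.0842]
ob [0.4837 0.0202 0.0843] [0.4837 0.0202 0.0837]
rd [ 0.4902 -0.037   0.0814] [ 0.4901 -0.0368  0.0839]
rk [ 0.508  -0.0912  0.0823] [ 0.5078 -0.0911  0.0854]
FL [0.4629 0.0995 0.0687] [0.4629 0.0995 0.0677]
FR [ 0.4804 -0.118   0.0621] [ 0.4804 -0.1177  0.0632]
body [0.65   0.116  0.1135] [0.65   0.116  0.1135]
body2 [ 0.6309 -0.1019  0.1114] [ 0.6303 -0.1017  0.1138]
BL [0.7181 0.1255 0.1107] [0.7174 0.1252 0.113 ]
BR [ 0.7267 -0.0892  0.1139] [ 0.7268 -0.0892  0.1134]
lid [0.7254 0.0095 0.1413] [0.7253 0.0095 0.1421]
lidfront [0.65   0.0143 0.2458] [0.6501 0.0143 0.2447]
cup [0.6171 0.1929 0.0034] [0.6171 0.193  0.0023]
tube [0.4879 0.1592 0.0531] [0.4879 0.1596 0.0514]
petri [ 0.5446 -0.1683  0.0152] [ 0.5444 -0.1678  0.0182]
bot [ 0.6584 -0.1623  0.0959] [ 0.659  -0.1624  0.0946]
```

View pics/crop.png

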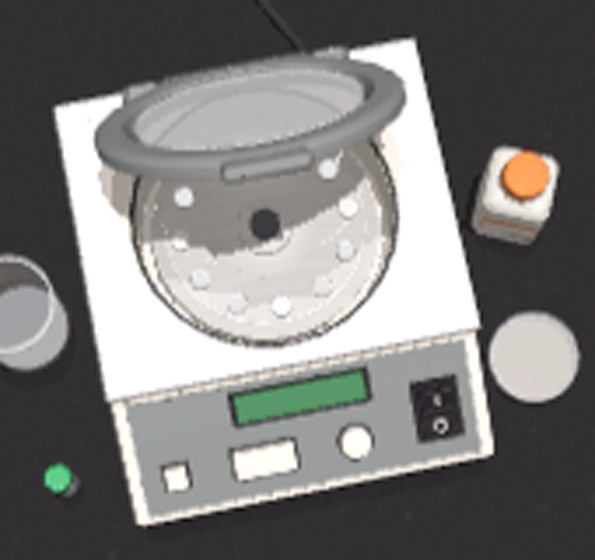

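The crop shows the keys clearly: square (177,477), oblong (264,460), round (355,442). The rocker is at (437,408), and the lid tab at (267,163).

Run:
```python
from h import *
c=load("top0");P=pts(c);f=c["frame"].astype(int);mn=f.min(2);mx=f.max(2)
z=P[...,2]
roi=np.zeros((400,640),bool);roi[110:265,245:395]=1
top=(roi&(abs(z-.113)<.004)&(mn>200)).astype(np.uint8)
n,l,s,_=cv2.connectedComponentsWithStats(top);k=1+s[1:,4].argmax()
# top-plate left and right edges, front edge: intersect pixel rays with z=.112
pp=np.argwhere(l==k)
q=P[pp[:,0],pp[:,1]];r=cv2.minAreaRect((q[:,:2]*1000).astype(np.float32));print("top",r,cv2.boxPoints(r).round(1).tolist())
# panel items
v,u=np.mgrid[:400,:640]
pan=(roi&(z>.04)&(v>215)&(v<258))
white=(pan&(mn>165)).astype(np.uint8)
n,l,s,ce=cv2.connectedComponentsWithStats(white,connectivity=4)
for i in range(1,n):
    if s[i,4]>15:
        m=l==i;print("white",s[i],ce[i].round(1),np.median(P[m],0).round(4), P[m].mean(0).round(4))
dk=(pan&(mx<90)&(u>345)).astype(np.uint8)
n,l,s,ce=cv2.connectedComponentsWithStats(dk,connectivity=4)
for i in range(1,n):
    if s[i,4]>15:
        m=l==i;print("dark",s[i],ce[i].round(1),P[m].mean(0).round(4),cv2.boxPoints(cv2.minAreaRect((P[m][:,:2]*1000).astype(np.float32))).round(1).tolist())
# lid points
g=roi&(z>.14)&(v<170);q=P[g];print(len(q),q.min(0),q.max(0))
np.save("lid.npy",q)
# scene view lid
c2=load("scene0");P2=pts(c2);m=(P2[...,2]>.14)&(P2[...,2]<.36)&(abs(P2[...,0]-.69)<.16)&(abs(P2[...,1]-.01)<.12);q2=P2[m];print(len(q2),q2.min(0),q2.max(0))
for Q in(q,q2):
    a=np.radians(6);X=Q[:,0]*np.cos(a)+Q[:,1]*np.sin(a)
    for zz in np.arange(.14,.3,.02):
        w=abs(Q[:,2]-zz)<.004
        if w.sum()>3: print(zz.round(2),np.percentile(X[w],[2,50,98]).round(4))
```

```text
top ((637.7265014648438, 10.280776977539062), (197.60069274902344, 239.87774658203125), 6.121694564819336) [[526.7000122070312, 119.0], [552.2999877929688, -119.5], [748.7999877929688, -98.4000015258789], [723.2000122070312, 140.10000610351562]]
white [269 216 112  42 768] [310.4 232.6] [0.5086 0.0636 0.0822] [0.5032 0.0324 0.0867]
white [338 232   8   9  61] [341.5 236.1] [ 0.4901 -0.0359  0.0825] [ 0.4883 -0.0349  0.0988]
white [307 236  18  11 143] [315.4 241.2] [0.4835 0.0241 0.083 ] [0.483  0.024  0.0897]
white [287 243   7   8  39] [290.  246.4] [0.4778 0.0814 0.0828] [0.4773 0.0815 0.0827]
dark [357 217  16  19 206] [364.3 226. ] [ 0.5072 -0.0887  0.0895] [[357.79998779296875, -12.899999618530273], [513.0, -121.30000305175781], [538.2999877929688, -85.0999984741211], [383.0, 23.299999237060547]]
2335 [ 0.38303452 -0.07739691  0.14012474] [0.731572   0.1073831  1.07360784]
1370 [ 0.61304535 -0.0690727   0.14009942] [0.72778943 0.11126897 0.28101676]
0.14 [0.7199 0.7234 0.7257]
0.16 [0.7054 0.7097 0.7131]
0.18 [0.689  0.6943 0.6985]
0.2 [0.6766 0.6804 0.684 ]
0.22 [0.6578 0.6657 0.6695]
0.24 [0.6394 0.6512 0.6555]
0.26 [0.6243 0.636  0.6417]
0.28 [0.6122 0.617  0.6247]
0.14 [0.7163 0.7197 0.7221]
0.16 [0.6948 0.7066 0.7107]
0.18 [0.6815 0.6915 0.6947]
0.2 [0.6665 0.6764 0.6816]
0.22 [0.6499 0.6621 0.6662]
0.24 [0.6362 0.6471 0.6523]
0.26 [0.6209 0.6312 0.6385]
0.28 [0.6125 0.6166 0.6222]
```

Run:
```python
from h import *
c=load("top0");P=pts(c);d=load("scene0");P2=pts(d)
a=np.radians(6.12);R=np.array([[np.cos(a),-np.sin(a),0],[np.sin(a),np.cos(a),0],[0,0,1]]);O=np.array([.5992,.0062,0])
for nm,C,Q in(("top",c,P),("scene",d,P2)):
    L=(Q-O)@R;m=(L[...,0]>-.125)&(L[...,0]<-.068)&(abs(L[...,1])<.11)&(L[...,2]>.05)&(L[...,2]<.12)&(C["range_z"]>0)
    q=L[m]
    for i in range(4):
        A=np.c_[q[:,:2],np.ones(len(q))];s=np.linalg.lstsq(A,q[:,2],rcond=None)[0];r=q[:,2]-A@s;q=q[r<r.std()*1.0] if i<3 else q
    print(nm,len(q),"slope deg",np.degrees(np.arctan(s[0])),s,"z at -.1",s@[-.1,0,1], r.std())
def cents(C,Q):
    f=C["frame"].astype(int);mn=f.min(2);mx=f.max(2);L=(Q-O)@R
    m=(L[...,0]>-.135)&(L[...,0]<-.062)&(abs(L[...,1])<.112)&(L[...,2]>.05)&(L[...,2]<.12)
    m=cv2.morphologyEx(m.astype(np.uint8),cv2.MORPH_CLOSE,np.ones((5,5)))>0
    for nm,w in(("white",m&(mn>165)),("dark",m&(mx<80))):
        n,l,s,ce=cv2.connectedComponentsWithStats(w.astype(np.uint8),connectivity=4)
        for i in range(1,n):
            if s[i,4]>15:print(nm,s[i],ce[i].round(1),np.median(L[l==i],0).round(4))
cents(c,P);print();cents(d,P2)
f=d["frame"];cv2.imwrite("pics/crop2.png",cv2.resize(f[120:300,220:400][...,::-1],None,fx=3.3,fy=3.3,interpolation=cv2.INTER_CUBIC))
```

```text
top 1530 slope deg 25.432254193439064 [ 0.47552496 -0.00131503  0.12650095] z at -.1 0.07894845864986627 0.0013643223549853365
scene 1479 slope deg 25.570314488224913 [0.47848283 0.00105312 0.1230621 ] z at -.1 0.0752138150108394 0.0010275545442717832
white [282 229  96  30 194] [332.7 247.3] [-0.133  -0.0115  0.0639]
white [338 232   8   9  61] [341.5 236.1] [-0.113  -0.03    0.0825]
white [307 236  18  11 143] [315.4 241.2] [-0.1132  0.0301  0.083 ]
white [287 243   7   8  39] [290.  246.4] [-0.1131  0.0877  0.0828]
dark [357 217  15  19 196] [364.2 226. ] [-0.101  -0.084   0.0852]

white [356 183  14   9  28] [362.2 186.9] [-0.0763 -0.1089  0.0868]
white [357 199  30  83 214] [372.5 239.8] [-0.1328  0.0075  0.0594]
white [364 215  10   9  74] [368.5 219.2] [-0.1128 -0.0295  0.0775]
white [354 231  14  20 172] [360.8 240.8] [-0.113   0.0312  0.0783]
white [349 259   9  10  62] [353.  263.5] [-0.1136  0.0883  0.0775]
dark [363 197  14  12  49] [369.3 202.3] [-0.1024 -0.0739  0.0803]
```

View pics/crop2.png

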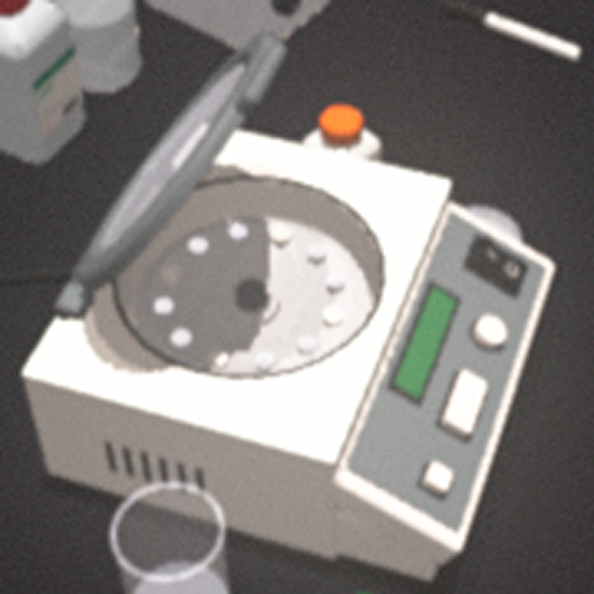

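Pose found: origin about (0.599, 0.006), yaw 6.1°, lid about 0.92 rad. In the centrifuge frame the key tops lie at x −0.113 and y 0.088 (square), 0.030 (oblong) and −0.030 (round), z about 0.080. The rocker is at (−0.101, −0.085). I'll move up and across.

apply_moves --pt "0 0 0 -0.03 0 0 0.061" --pt "0 0 0 -0.03 0 0 0.061" --pt "0 0 0 -0.03 0 0 0" --pt "0 0 0 -0.03 0 0 0" --pt "0 0 0 -0.03 0 0 0" --pt "0 0 0 -0.03 0 0 0" --pt "0 0 0 -0.03 0 0 0" --pt "0 -0.02 0.023 0 0 0 0" --pt "0 -0.02 0.023 0 0 0 0" --pt "0 -0.02 0.023 0 0 0 0" --pt "0 -0.02 0.023 0 0 0 0" --pt "0 -0.02 0.023 0 0 0 0" --pt "0 -0.02 0.023 0 0 0 0" --pt "0 -0.02 0.023 0 0 0 0" --pt "0 -0.02 0.023 0 0 0 0" --pt "0 -0.02 0.023 0 0 0 0" --pt "0 -0.02 0.023 0 0 0 0" --pt "0 -0.02 0.023 0 0 0 0" --pt "0 -0.02 0.023 0 0 0 0" --pt "0 -0.02 0.023 0 0 0 0"

```text
time_s: 1.77
tcp_pos: [0.4256, -0.3185, 0.4201]
eef_rot: [180.0, -0.0, -173.9]
contact_force: [0.6, -0.6, -0.7]
gripper_width: 0.0007
gripper_force: 0.0
```

apply_moves --pt "0 -0.02 0.023 0 0 0 0" --pt "0 -0.02 0.023 0 0 0 0" --pt "0 -0.02 0.023 0 0 0 0" --pt "0 -0.02 0.023 0 0 0 0" --pt "0 -0.02 0.023 0 0 0 0" --pt "0 -0.02 0.023 0 0 0 0" --pt "0 -0.02 0.023 0 0 0 0" --pt "0 -0.02 0.023 0 0 0 0" --pt "0 -0.02 0.023 0 0 0 0" --pt "0 -0.02 0.023 0 0 0 0" --pt "0 -0.02 0.023 0 0 0 0" --pt "0 -0.02 0.023 0 0 0 0" --pt "0 -0.02 0.023 0 0 0 0" --pt "0 -0.02 0 0 0 0 0" --pt "0 0 0 0 0 0 0" --pt "0 0 0 0 0 0 0"

```text
time_s: 3.1
tcp_pos: [0.6721, 0.008, 0.4183]
eef_rot: [-180.0, -0.2, -173.8]
contact_force: [0.3, -0.1, -0.2]
gripper_width: 0.0004
gripper_force: 0.0
```

```bash
cat >> h.py <<'E'
a=np.radians(6.12);R=np.array([[np.cos(a),-np.sin(a),0],[np.sin(a),np.cos(a),0],[0,0,1]]);O=np.array([.5992,.0062,0])
from scipy.spatial.transform import Rotation as Ro
def loc():
    from plant import get_state
    s=get_state();M=Ro.from_euler("xyz",s["eef_rot"],degrees=True).as_matrix();t=s["tcp_pos"]
    print("t",round(s["time_s"],2),"rpy",s["eef_rot"].round(1),"tcp loc",((t-O)@R).round(4),"tip loc",((t+M[:,2]*.019-O)@R).round(4),"F loc",(s["contact_force"]@R).round(2),"grip",s["gripper_width"],"j",s["joints"].round(0))
E
python3 - <<'E'
from h import *
loc()
for t in np.arange(.92,-.01,-.1):
    d=np.array([-np.cos(t),np.sin(t)]);n=np.array([np.sin(t),np.cos(t)]);e=np.array([.137,.117])+.165*d+.009*n;print(round(t,2),(e+[.0095,0]).round(4))
E
```

```text
t 3.1 rpy [-180.    -0.2 -173.8] tcp loc [ 0.0727 -0.006   0.4183] tip loc [ 0.0726 -0.006   0.3993] F loc [ 0.27 -0.14 -0.22] grip 0.00038033485469355835 j [  17.   18.   23.   -0.  -95. -101.]
0.92 [0.0537 0.2537]
0.82 [0.0405 0.2438]
0.72 [0.0284 0.2326]
0.62 [0.0174 0.2202]
0.52 [0.0078 0.2068]
0.42 [-0.0005  0.1925]
0.32 [-0.0073  0.1774]
0.22 [-0.0126  0.1618]
0.12 [-0.0162  0.1457]
0.02 [-0.0183  0.1293]
```

apply_moves --pt "0 0 0.003 0.03 0 0 0" --pt "0 0 0.003 0.03 0 0 0" --pt "0 0 0 0.03 0 0 0" --pt "0 0 0 0.03 0 0 0" --pt "0 0 0 0.01 0 0 0" --pt "0 0.004 0 0.004 0 0 0" --pt "0 0.004 0 0.004 0 0 0" --pt "0 0.004 0 0.003 0 0 0" --pt "0 0.004 0 0.003 0 0 0" --pt "0 0.004 0 0.003 0 0 0" --pt "0 0.006 0 0.005 0 0 0" --pt "0 0.006 0 0.005 0 0 0" --pt "0 0.006 0 0.005 0 0 0" --pt "0 0.006 0 0.006 0 0 0" --pt "0 0 0 0 0 0 0"

```text
time_s: 4.35
tcp_pos: [0.6256, 0.0084, 0.2512]
eef_rot: [180.0, -0.1, -173.9]
contact_force: [0.9, 0.1, 0.4]
gripper_width: 0.0002
gripper_force: 0.0
```

Run:
```python
from h import *
loc()
from plant import capture
d=capture("scene");cv2.imwrite("pics/s1.png",d["frame"][100:300,180:420][...,::-1].repeat(2,0).repeat(2,1))
```

```text
t 4.35 rpy [ 1.800e+02 -1.000e-01 -1.739e+02] tcp loc [ 0.0265 -0.0006  0.2512] tip loc [ 0.0265 -0.0006  0.2322] F loc [ 0.93 -0.01  0.43] grip 0.00022152888348681715 j [  19.   15.   -2.   -0.  -73. -102.]
```

View pics/s1.png

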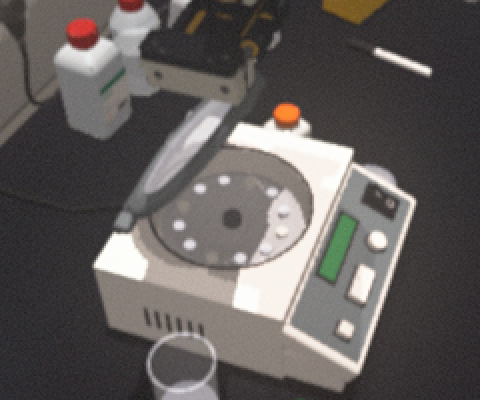

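The lid is swinging down under the fingertips, with its front edge at about (240,90). I'll continue along the arc.

apply_moves --pt "0 0.005 0 0.006 0 0 0" --pt "0 0.004 0 0.006 0 0 0" --pt "0 0.005 0 0.007 0 0 0" --pt "0 0.005 0 0.007 0 0 0" --pt "0 0.004 0 0.007 0 0 0" --pt "0 0.004 0 0.007 0 0 0" --pt "0 0.004 0 0.007 0 0 0" --pt "0 0.003 0 0.008 0 0 0" --pt "0 0.003 0 0.008 0 0 0" --pt "0 0.002 0 0.008 0 0 0" --pt "0 0.002 0 0.008 0 0 0" --pt "0 0.002 0 0.008 0 0 0" --pt "0 0.001 0 0.008 0 0 0" --pt "0 0 0 0.007 0 0 0" --pt "0 0 0 0 0 0 0" --pt "0 0 0 0 0 0 0"

```text
time_s: 5.73
tcp_pos: [0.5834, 0.0037, 0.1498]
eef_rot: [-180.0, -0.0, -173.9]
contact_force: [0.5, -0.1, -0.2]
gripper_width: 0.0002
gripper_force: 0.0
```

```bash
python3 -c "
from h import *
loc()"
```

```text
t 5.73 rpy [-180.    -0.  -173.9] tcp loc [-0.0159 -0.0008  0.1498] tip loc [-0.0159 -0.0008  0.1308] F loc [ 0.45 -0.14 -0.22] grip 0.0002076006159552361 j [  20.   15.  -16.    0.  -59. -103.]
```

Press gently to confirm it's shut.

apply_moves --pt "0 0 0 0.003 0 0 0" --pt "0 0 0 0.002 0 0 0" --pt "0 0 0 0.001 0 0 0" --pt "0 0 0 0 0 0 0"

```text
time_s: 6.07
tcp_pos: [0.5834, 0.0038, 0.1441]
eef_rot: [180.0, -0.0, -173.9]
contact_force: [0.6, 0.0, -0.1]
gripper_width: 0.0003
gripper_force: 0.0
```

```bash
python3 -c "
from h import *
loc()"
```

```text
t 6.07 rpy [ 180.    -0.  -173.9] tcp loc [-0.0159 -0.0007  0.1441] tip loc [-0.0159 -0.0007  0.1251] F loc [ 0.62 -0.06 -0.06] grip 0.0002828846280012512 j [  20.   15.  -16.   -0.  -59. -103.]
```

apply_moves --pt "0 0 0 0.001 0 0 0" --pt "0 0 0 0.001 0 0 0" --pt "0 0 0 0 0 0 0"

```text
time_s: 6.32
tcp_pos: [0.5834, 0.0038, 0.1422]
eef_rot: [180.0, -0.0, -173.9]
contact_force: [-0.6, -0.0, 0.3]
gripper_width: 0.0007
gripper_force: 0.0
```

Run:
```python
from h import *
loc()
from plant import capture
d=capture("scene");cv2.imwrite("pics/s2.png",d["frame"][100:300,180:420][...,::-1].repeat(3,0).repeat(3,1))
```

```text
t 6.32 rpy [ 180.    -0.  -173.9] tcp loc [-0.0159 -0.0007  0.1422] tip loc [-0.0159 -0.0007  0.1232] F loc [-0.6   0.02  0.32] grip 0.0006727628591173886 j [  20.   15.  -17.   -0.  -58. -103.]
```

View pics/s2.png

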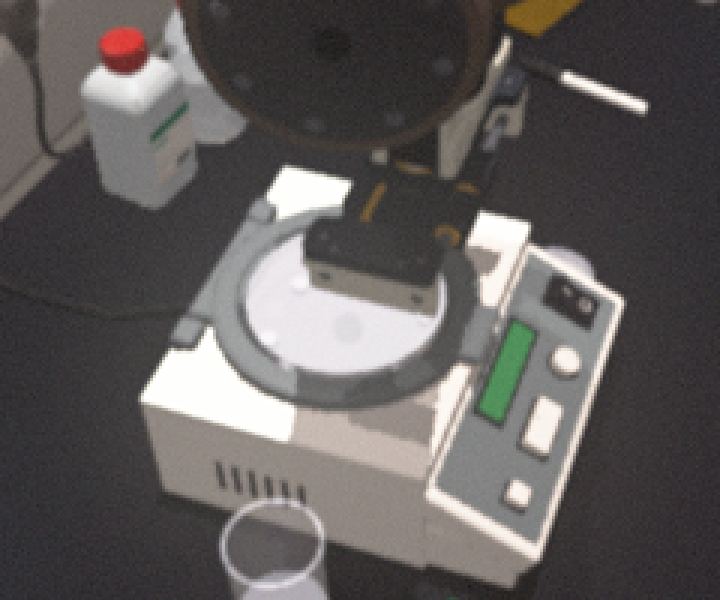

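The lid appears shut, with its tab over the front edge at (480,335), but contact isn't clear yet. I'll press a little further.

apply_moves --pt "0 0 0 0.0015 0 0 0" --pt "0 0 0 0.0015 0 0 0" --pt "0 0 0 0 0 0 0"

```text
time_s: 6.62
tcp_pos: [0.5833, 0.0038, 0.1389]
eef_rot: [180.0, -0.0, -173.9]
contact_force: [-0.4, 0.2, 0.6]
gripper_width: 0.0004
gripper_force: 0.0
```

Run:
```python
from h import *
loc()
from plant import capture
c=capture("top");np.savez("top1.npz",**c);P=pts(c);L=(P-O)@R
for x in (-.05,-.04,.0,.03,.06,.1):
  for y in (-.06,.06):
    m=(abs(L[...,0]-x)<.006)&(abs(L[...,1]-y)<.008)&(L[...,2]<.14); print(x,y,np.median(L[m][:,2]).round(4) if m.any() else None,end=" | ")
m=(abs(L[...,0]-.12)<.01)&(abs(abs(L[...,1])-.11)<.006)&(L[...,2]<.14);print("plate",np.median(L[m][:,2]))
```

```text
t 6.62 rpy [ 180.    -0.  -173.9] tcp loc [-0.0161 -0.0007  0.1389] tip loc [-0.0161 -0.0007  0.1199] F loc [-0.34  0.21  0.63] grip 0.00042609526917070887 j [  20.   15.  -17.   -0.  -58. -103.]
-0.05 -0.06 0.1138 | -0.05 0.06 0.1134 | -0.04 -0.06 0.1133 | -0.04 0.06 0.1137 | 0.0 -0.06 None | 0.0 0.06 0.1245 | 0.03 -0.06 None | 0.03 0.06 0.1245 | 0.06 -0.06 None | 0.06 0.06 None | 0.1 -0.06 None | 0.1 0.06 None | plate nan
  return _methods._mean(a, axis=axis, dtype=dtype,
  ret = ret.dtype.type(ret / rcount)
```

apply_moves --pt "0 0 0 -0.02 0 0 0" --pt "0 0.015 0 0 0 0 0" --pt "0 0.014 0 0 0 0 0" --pt "0 0 0 0.01 0 0 0" --pt "0 0 0 0.004 0 0 0" --pt "0 0 0 0.002 0 0 0" --pt "0 0 0 0.001 0 0 0" --pt "0 0 0 0 0 0 0"

```text
time_s: 7.33
tcp_pos: [0.5549, 0.0007, 0.1418]
eef_rot: [-180.0, -0.0, -173.9]
contact_force: [0.5, 0.3, -0.6]
gripper_width: 0.0002
gripper_force: 0.0
```

```bash
python3 -c "
from h import *
loc()"
```

```text
t 7.33 rpy [-180.    -0.  -173.9] tcp loc [-0.0446 -0.0007  0.1418] tip loc [-0.0446 -0.0007  0.1228] F loc [ 0.49  0.27 -0.64] grip 0.00017283476791088144 j [  20.   13.  -20.    0.  -57. -104.]
```

apply_moves --pt "0 0 0 0.0015 0 0 0" --pt "0 0 0 0.001 0 0 0" --pt "0 0 0 0 0 0 0"

```text
time_s: 7.58
tcp_pos: [0.5547, 0.0007, 0.1395]
eef_rot: [-180.0, -0.0, -173.9]
contact_force: [-0.9, 0.2, 0.0]
gripper_width: 0.0005
gripper_force: 0.0
```

apply_moves --pt "0 0 0 0.001 0 0 0" --pt "0 0 0 0.001 0 0 0" --pt "0 0 0 0 0 0 0"

```text
time_s: 7.83
tcp_pos: [0.5546, 0.0007, 0.1376]
eef_rot: [180.0, -0.0, -173.9]
contact_force: [0.0, -0.1, 0.2]
gripper_width: 0.0005
gripper_force: 0.0
```

apply_moves --pt "0 0 0 0.001 0 0 0" --pt "0 0 0 0.001 0 0 0" --pt "0 0 0 0 0 0 0"

```text
time_s: 8.08
tcp_pos: [0.5545, 0.0007, 0.1356]
eef_rot: [180.0, -0.0, -173.9]
contact_force: [0.4, 0.1, -0.1]
gripper_width: 0.0005
gripper_force: 0.0
```

apply_moves --pt "0 0 0 0.001 0 0 0" --pt "0 0 0 0.001 0 0 0" --pt "0 0 0 0 0 0 0"

```text
time_s: 8.33
tcp_pos: [0.5545, 0.0007, 0.1335]
eef_rot: [-180.0, -0.0, -173.9]
contact_force: [0.2, -0.3, -0.1]
gripper_width: 0.0001
gripper_force: 0.0
```

Run:
```python
from h import *
loc()
from plant import capture
for n in("top","scene"):
  c=capture(n);P=pts(c);L=(P-O)@R
  for x,y in ((-.04,.03),(-.04,-.03),(-.055,0),(0,.075),(.03,.08),(0,-.075),(.1,.06),(-.052,.1),(.0,.11)):
    m=(abs(L[...,0]-x)<.005)&(abs(L[...,1]-y)<.005)&(L[...,2]<.14)&(L[...,2]>.09); print((x,y),np.median(L[m][:,2]).round(4) if m.any() else None,end=" | ")
  print()
  f=c["frame"];f=f[100:260,230:430] if n=="top" else f[140:300,220:420]
  cv2.imwrite(f"pics/{n}3.png",cv2.resize(f[...,::-1],None,fx=3,fy=3,interpolation=cv2.INTER_CUBIC))
a=cv2.imread("pics/top3.png");b=cv2.imread("pics/scene3.png");cv2.imwrite("pics/both3.png",cv2.resize(np.vstack([a,b]),(375,600)))
```

```text
t 8.33 rpy [-180.    -0.  -173.9] tcp loc [-0.045  -0.0007  0.1335] tip loc [-0.045  -0.0007  0.1145] F loc [ 0.2  -0.3  -0.15] grip 8.303707253314436e-05 j [  20.   13.  -21.   -0.  -56. -104.]
(-0.04, 0.03) 0.1272 | (-0.04, -0.03) None | (-0.055, 0) None | (0, 0.075) None | (0.03, 0.08) None | (0, -0.075) None | (0.1, 0.06) None | (-0.052, 0.1) None | (0.0, 0.11) None | 
(-0.04, 0.03) 0.1235 | (-0.04, -0.03) None | (-0.055, 0) None | (0, 0.075) 0.124 | (0.03, 0.08) 0.1239 | (0, -0.075) None | (0.1, 0.06) 0.1235 | (-0.052, 0.1) 0.1094 | (0.0, 0.11) 0.1098 |
```

View pics/scene3.png

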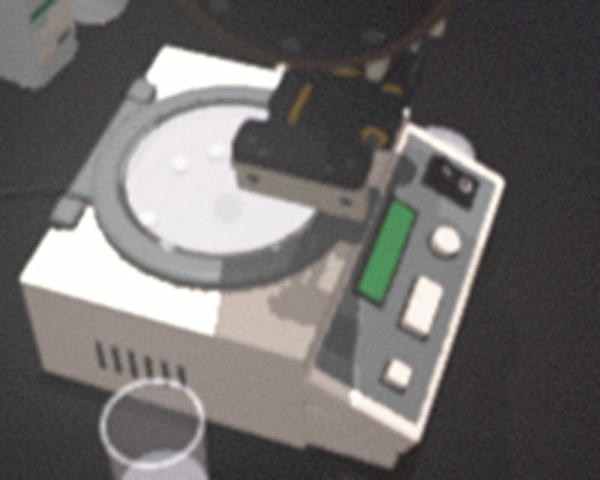

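The lid lies flat and shut, rim height uniform at about 0.124. The fingertips read below the lid face yet show no force, so I check the gripper against the calibration.

Run:
```python
from h import *
from plant import capture,get_state
s=get_state();t=s["tcp_pos"]
out=[]
for n in("top","scene"):
  c=capture(n);f=c["frame"].copy()
  M=R
  f=cv2.resize(f,None,fx=3,fy=3,interpolation=cv2.INTER_CUBIC)
  for p,col in((t-[0,0,.019],(255,0,0)),(t,(255,255,0)),(t+[0,0,.047],(0,255,0))):
    for w in(-.0965,0,.0965):
      q=proj(c,p+R@[0,w,0])[0]*3+1;cv2.circle(f,tuple(int(x) for x in q),4,col,-1)
  u,v=(proj(c,t)[0]*3).astype(int);out.append(f[v-200:v+200,u-200:u+200])
  P=pts(c);L=(P-O)@R;m=(abs(L[...,0]+.045)<.08)&(abs(L[...,1])<.15)&(L[...,2]>.13)&(L[...,2]<.5);q=L[m]
  for a,b in((.13,.16),(.16,.19),(.19,.22),(.22,.26)):
    w=q[(q[:,2]>a)&(q[:,2]<b)]
    if len(w):print(n,a,len(w),w.min(0).round(3),w.max(0).round(3))
cv2.imwrite("pics/chk.png",np.hstack(out)[...,::-1])
```

```text
top 0.13 5 [-0.037  0.037  0.13 ] [-0.031  0.05   0.131]
top 0.19 1 [-0.084  0.014  0.218] [-0.084  0.014  0.218]
top 0.22 872 [-0.085 -0.098  0.221] [-0.007  0.095  0.26 ]
scene 0.19 116 [-0.085 -0.086  0.213] [-0.008  0.09   0.22 ]
scene 0.22 2141 [-0.085 -0.083  0.22 ] [-0.007  0.098  0.26 ]
```

View pics/chk.png

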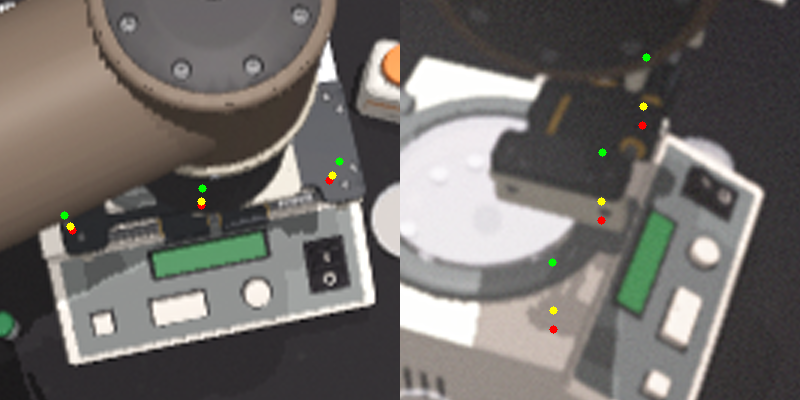

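The gripper sits laterally where expected, at (600,200), but its body looks some 30 mm higher above the tips than expected. I'll feel downward for real contact.

apply_moves --pt "0 0 0 0.002 0 0 0" --pt "0 0 0 0.002 0 0 0" --pt "0 0 0 0 0 0 0"

```text
time_s: 8.78
tcp_pos: [0.5543, 0.0007, 0.1293]
eef_rot: [180.0, -0.0, -173.9]
contact_force: [-0.6, 0.0, -0.3]
gripper_width: 0.0003
gripper_force: 0.0
```

apply_moves --pt "0 0 0 0.002 0 0 0" --pt "0 0 0 0.002 0 0 0" --pt "0 0 0 0 0 0 0"

```text
time_s: 9.03
tcp_pos: [0.5544, 0.0006, 0.1252]
eef_rot: [-180.0, -0.0, -173.9]
contact_force: [-0.7, 0.9, -0.5]
gripper_width: 0.0003
gripper_force: 0.0
```

apply_moves --pt "0 0 0 0.002 0 0 0" --pt "0 0 0 0.002 0 0 0" --pt "0 0 0 0 0 0 0"

```text
time_s: 9.28
tcp_pos: [0.5544, 0.0007, 0.1213]
eef_rot: [-180.0, -0.0, -173.9]
contact_force: [0.2, -0.8, 0.3]
gripper_width: 0.0002
gripper_force: 0.0
```

apply_moves --pt "0 0 0 0.002 0 0 0" --pt "0 0 0 0.002 0 0 0" --pt "0 0 0 0 0 0 0"

```text
time_s: 9.53
tcp_pos: [0.5544, 0.0006, 0.1173]
eef_rot: [-180.0, -0.0, -173.9]
contact_force: [-0.6, -1.7, -0.4]
gripper_width: -0.0
gripper_force: 0.0
```

apply_moves --pt "0 0 0 0.002 0 0 0" --pt "0 0 0 0.001 0 0 0" --pt "0 0 0 0 0 0 0"

```text
time_s: 9.78
tcp_pos: [0.5545, 0.0007, 0.1145]
eef_rot: [-180.0, -0.0, -173.9]
contact_force: [0.2, -0.3, -0.0]
gripper_width: 0.0005
gripper_force: 0.0
```

apply_moves --pt "0 0 0 0.001 0 0 0" --pt "0 0 0 0.001 0 0 0" --pt "0 0 0 0 0 0 0"

```text
time_s: 10.03
tcp_pos: [0.5545, 0.0007, 0.1126]
eef_rot: [180.0, -0.0, -173.9]
contact_force: [0.1, 0.6, 0.8]
gripper_width: 0.0006
gripper_force: 0.0
```

Run:
```python
from h import *
from plant import capture,get_state
loc()
for n in("top","scene"):
  c=capture(n);P=pts(c);L=(P-O)@R
  m=(L[...,0]>-.1)&(L[...,0]<.0)&(abs(L[...,1])<.12)&(L[...,2]>.132)&(L[...,2]<.5);q=L[m];print(n,np.percentile(q[:,2],[0,.5,2,5]).round(4))
  for y in np.arange(-.1,.11,.02):
    w=q[abs(q[:,1]-y)<.01]
    if len(w):print(y.round(2),w[:,2].min().round(3),w[w[:,2].argmin()].round(3))
  cv2.imwrite(f"pics/{n}4.png",c["frame"][...,::-1])
  t=get_state()["tcp_pos"];f=c["frame"];u,v=proj(c,t)[0].astype(int)
  o=cv2.resize(f[v-65:v+65,u-65:u+65],(400,400),interpolation=cv2.INTER_CUBIC);cv2.imwrite(f"pics/{n}4.png",o[...,::-1])
cv2.imwrite("pics/chk2.png",np.hstack([cv2.imread("pics/top4.png"),cv2.imread("pics/scene4.png")]))
```

```text
t 10.03 rpy [ 180.    -0.  -173.9] tcp loc [-0.045  -0.0007  0.1126] tip loc [-0.045  -0.0007  0.0936] F loc [0.15 0.59 0.82] grip 0.0005561062031291468 j [  20.   14.  -22.   -0.  -54. -104.]
top [0.1967 0.2042 0.2104 0.2133]
-0.1 0.221 [-0.085 -0.093  0.221]
-0.08 0.198 [-0.081 -0.082  0.198]
-0.06 0.21 [-0.075 -0.061  0.21 ]
-0.04 0.204 [-0.085 -0.033  0.204]
-0.02 0.2 [-0.084 -0.023  0.2  ]
0.0 0.201 [-0.081 -0.005  0.201]
0.02 0.202 [-0.084  0.028  0.202]
0.04 0.204 [-0.057  0.033  0.204]
0.06 0.209 [-0.077  0.053  0.209]
0.08 0.197 [-0.085  0.085  0.197]
0.1 0.224 [-0.085  0.091  0.224]
scene [0.1918 0.1939 0.1958 0.1986]
-0.04 0.199 [-0.084 -0.031  0.199]
-0.02 0.198 [-0.084 -0.018  0.198]
0.0 0.198 [-0.084 -0.004  0.198]
0.02 0.199 [-0.084  0.01   0.199]
0.04 0.196 [-0.082  0.033  0.196]
0.06 0.219 [-0.026  0.051  0.219]
0.08 0.192 [-0.08   0.087  0.192]
0.1 0.202 [-0.012  0.09   0.202]
```

View pics/chk2.png

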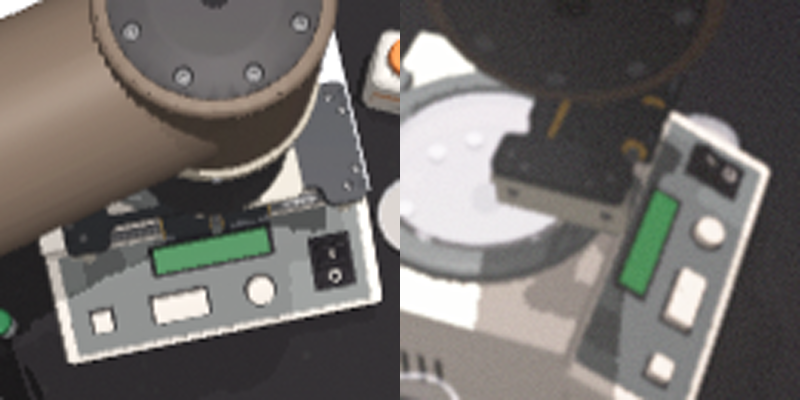

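The body underside now reads z≈0.192, so the true tips should be just at the lid face (0.126): TCP readings look about 30 mm low. I'll feel on in small steps.

apply_moves --pt "0 0 0 0.001 0 0 0" --pt "0 0 0 0.001 0 0 0" --pt "0 0 0 0 0 0 0"

```text
time_s: 10.38
tcp_pos: [0.5546, 0.0007, 0.1106]
eef_rot: [180.0, -0.0, -173.9]
contact_force: [-0.3, 0.4, 0.4]
gripper_width: 0.0005
gripper_force: 0.0
```

apply_moves --pt "0 0 0 0.001 0 0 0" --pt "0 0 0 0.001 0 0 0" --pt "0 0 0 0 0 0 0"

```text
time_s: 10.63
tcp_pos: [0.5548, 0.0007, 0.1093]
eef_rot: [-180.0, 0.0, -173.8]
contact_force: [-2.5, -0.2, 5.9]
gripper_width: 0.0003
gripper_force: 2.8
```

Contact at 5.9 N on the lid's front rim, so it is shut, and the tips' true height is the TCP reading plus about 16 mm with the tool vertical. I'll keep the tool vertical, so only the tip's back edge presses on the sloped panel. Next is the rocker.

apply_moves --pt "0 0 0 -0.015 0 0 0" --pt "0 0 0 -0.015 0 0 0" --pt "0 0.014 -0.021 0 0 0 0" --pt "0 0.014 -0.021 0 0 0 0" --pt "0 0.013 -0.021 0 0 0 0" --pt "0 0.0125 -0.02 0 0 0 0" --pt "0 0 0 0 0 0 0" --pt "0 0 0 0.025 0 0 0" --pt "0 0 0 0.02 0 0 0" --pt "0 0 0 0.01 0 0 0" --pt "0 0 0 0 0 0 0"

```text
time_s: 11.55
tcp_pos: [0.5088, -0.0876, 0.0816]
eef_rot: [-180.0, -0.2, -173.9]
contact_force: [-0.7, 0.5, 0.7]
gripper_width: 0.0003
gripper_force: 0.0
```

Run:
```python
from h import *
from plant import capture
loc()
c=capture("scene");P=pts(c);L=(P-O)@R
m=(L[...,0]>-.16)&(L[...,0]<-.05)&(L[...,1]>-.19)&(L[...,1]<.03)&(L[...,2]>.13)&(L[...,2]<.3);q=L[m];print(q.min(0).round(3),q.max(0).round(3),"expected rocker px",proj(c,R@[-.091,-.084,.087]+O))
cv2.imwrite("pics/r.png",cv2.resize(c["frame"][140:290,290:440][...,::-1],(600,600),interpolation=cv2.INTER_CUBIC))
```

```text
t 11.55 rpy [-180.    -0.2 -173.9] tcp loc [-0.0999 -0.0837  0.0816] tip loc [-0.1    -0.0837  0.0626] F loc [-0.67  0.54  0.69] grip 0.0002559540066669259 j [ 12.  13. -29.  -0. -48. -96.]
[-0.14  -0.175  0.16 ] [-0.061  0.016  0.232] expected rocker px [[365.44884023 195.88237057]]
```

View pics/r.png

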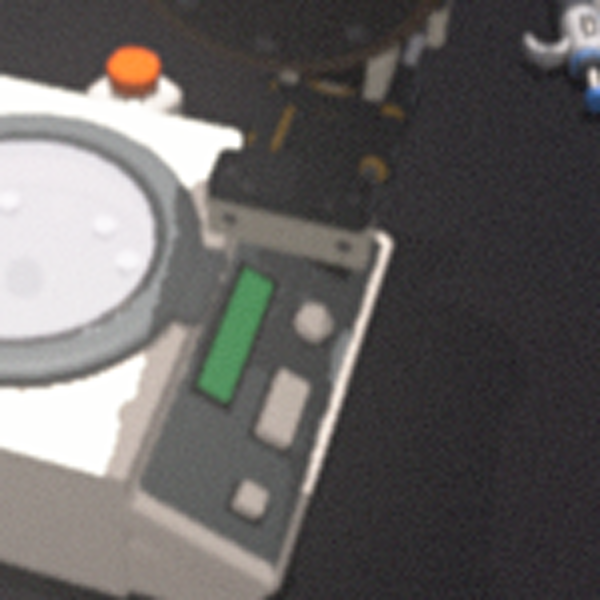

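The gripper hangs over the rocker, its body at (290,200), clear of the keys. That was the last of my pictures, so I go on by force and numbers.

apply_moves --pt "0 -0.0015 0 0.003 0 0 0" --pt "0 0 0 0.003 0 0 0" --pt "0 0 0 0.001 0 0 0" --pt "0 0 0 0 0 0 0"

```text
time_s: 11.93
tcp_pos: [0.5126, -0.0872, 0.0773]
eef_rot: [-180.0, 0.1, -173.8]
contact_force: [0.6, 0.5, 1.2]
gripper_width: 0.0002
gripper_force: 0.6
```

apply_moves --pt "0 0 0 0.001 0 0 0" --pt "0 0 0 0.001 0 0 0" --pt "0 0 0 0 0 0 0"

```text
time_s: 12.18
tcp_pos: [0.5137, -0.0871, 0.0759]
eef_rot: [-180.0, 0.2, -173.8]
contact_force: [2.9, 1.2, 5.2]
gripper_width: 0.0003
gripper_force: 2.0
```

apply_moves --pt "0 0 0 0.001 0 0 0" --pt "0 0 0 0.001 0 0 0" --pt "0 0 0 0 0 0 0"

```text
time_s: 12.43
tcp_pos: [0.5119, -0.0873, 0.0729]
eef_rot: [180.0, 0.0, -173.9]
contact_force: [1.6, 1.3, 0.9]
gripper_width: 0.0005
gripper_force: 0.9
```

apply_moves --pt "0 0 0 0.001 0 0 0" --pt "0 0 0 0.001 0 0 0" --pt "0 0 0 0 0 0 0"

```text
time_s: 12.68
tcp_pos: [0.5121, -0.0874, 0.072]
eef_rot: [-180.0, 0.0, -173.8]
contact_force: [-3.0, 2.2, 14.9]
gripper_width: 0.0003
gripper_force: 7.4
```

apply_moves --pt "0 0 0 0.001 0 0 0" --pt "0 0 0 0.001 0 0 0" --pt "0 0 0 0 0 0 0"

```text
time_s: 12.93
tcp_pos: [0.5124, -0.0875, 0.0715]
eef_rot: [-180.0, 0.1, -173.8]
contact_force: [-8.4, 3.5, 29.1]
gripper_width: 0.0005
gripper_force: 14.9
```

```bash
python3 -c "
from h import *
loc()"
```

```text
t 12.93 rpy [-1.800e+02  1.000e-01 -1.738e+02] tcp loc [-0.0963 -0.0839  0.0715] tip loc [-0.0963 -0.0839  0.0525] F loc [-7.97  4.36 29.12] grip 0.0005312009943459619 j [ 12.  14. -29.   0. -47. -96.]
```

Snap felt, about 4 mm of travel, then a hard stop. I'll back off and check the rocker's shape by depth.

apply_moves --pt "0 0 0 -0.005 0 0 0" --pt "0 0 0 -0.03 0 0 0" --pt "0 0 0 -0.03 0 0 0" --pt "0 -0.014 0.025 0 0 0 0" --pt "0 -0.014 0.025 0 0 0 0" --pt "0 -0.014 0.025 0 0 0 0" --pt "0 -0.014 0.025 0 0 0 0" --pt "0 0 0.014 0 0 0 0" --pt "0 0 0 0 0 0 0" --pt "0 0 0 0 0 0 0"

```text
time_s: 13.77
tcp_pos: [0.5542, 0.0321, 0.1329]
eef_rot: [-180.0, -0.1, -173.8]
contact_force: [-0.7, -0.5, 0.4]
gripper_width: 0.0003
gripper_force: 0.0
```

Run:
```python
from h import *
from plant import capture
loc()
for n in("top","scene"):
  c0=load(n+"0");cs=[capture(n) for _ in range(4)];c=cs[0];c=dict(c);z=np.stack([k["range_z"] for k in cs]);c["range_z"]=np.median(z,0)
  for nm,k in(("before",c0),("now",c)):
    L=(pts(k)-O)@R
    # height above panel plane along normal
    row=[]
    for x in np.arange(-.118,-.083,.004):
      m=(abs(L[...,0]-x)<.0025)&(abs(L[...,1]+.084)<.008)&(L[...,2]>.05)&(L[...,2]<.12)
      row.append(np.median(L[m][:,2])-.475*x-.12 if m.any() else np.nan)
    m=(L[...,0]<-.10)&(L[...,0]>-.125)&(abs(L[...,1]+.056)<.006)&(L[...,2]<.12)&(L[...,2]>.05)
    print(n,nm,(np.array(row)*1000).round(1),"panel",np.median(L[m][:,2]-.475*L[m][:,0]-.12)*1000)
  f=c["frame"];Q=(pts(c)-O)@R;mn=f.min(2)
  w=((Q[...,0]>-.125)&(Q[...,0]<-.1)&(abs(Q[...,1])<.1)&(mn>120)&(Q[...,2]>.05)).astype(np.uint8)
  N,l,s,ce=cv2.connectedComponentsWithStats(w,connectivity=4)
  for i in range(1,N):
    if s[i,4]>25:print(s[i],ce[i].round(1),np.median(Q[l==i],0).round(4))
```

```text
t 13.77 rpy [-1.800e+02 -1.000e-01 -1.738e+02] tcp loc [-0.042   0.0306  0.1329] tip loc [-0.0421  0.0306  0.1139] F loc [-0.7  -0.41  0.41] grip 0.0003270575799265882 j [  24.   13.  -21.   -0.  -56. -107.]
top before [12.4 13.8 13.  12.9 14.  16.4 17.5 16.1  9.6] panel 7.264568018653161
top now [18.3 17.2 15.7 14.3 13.8 13.4 13.5 12.8  9.3] panel 6.998300800073798
[286 228  86  26 771] [324.1 240.1] [-0.1141  0.0099  0.0763]
scene before [ 7.5  8.1  8.6  9.5 10.1 12.2 13.5 11.9  5.9] panel 3.333425777344301
scene now [14.  13.  11.4  9.8  9.2  8.9  9.   8.4  6.1] panel 3.0692054620204967
[363 201  19  25 210] [370.7 215.2] [-0.1143 -0.0489  0.0717]
[348 223  25  51 534] [359.4 246.9] [-0.1144  0.0428  0.0733]
```

The rocker flipped: its near half is now raised and its far half level. Next is the short-spin key.

apply_moves --pt "0 0.02 0 0 0 0 0" --pt "0 0.02 0 0 0 0 0" --pt "0 0.02 0 0 0 0 0" --pt "0 0.0185 0 0 0 0 0" --pt "0 0 0 0.02 0 0 0" --pt "0 0 0 0.02 0 0 0" --pt "0 0 0 0.015 0 0 0" --pt "0 0 0 0.003 0 0 0" --pt "0 0 0 0 0 0 0" --pt "0 0 0 0 0 0 0"

```text
time_s: 15.0
tcp_pos: [0.4777, 0.0235, 0.0763]
eef_rot: [-180.0, 0.0, -173.9]
contact_force: [0.5, 0.3, -0.2]
gripper_width: 0.0002
gripper_force: 0.0
```

```bash
python3 -c "
from h import *
loc()"
```

```text
t 15.0 rpy [-180.     0.  -173.9] tcp loc [-0.1189  0.0302  0.0763] tip loc [-0.1189  0.0302  0.0573] F loc [ 0.5   0.28 -0.22] grip 0.00023402093086782598 j [  26.   10.  -34.    0.  -46. -110.]
```

apply_moves --pt "0 0.002 0 0.003 0 0 0" --pt "0 0 0 0.002 0 0 0" --pt "0 0 0 0 0 0 0"

```text
time_s: 15.25
tcp_pos: [0.4752, 0.0234, 0.0709]
eef_rot: [180.0, 0.0, -173.9]
contact_force: [0.1, 0.4, 0.4]
gripper_width: 0.0007
gripper_force: 0.0
```

apply_moves --pt "0 0 0 0.001 0 0 0" --pt "0 0 0 0 0 0 0"

```text
time_s: 15.42
tcp_pos: [0.4754, 0.0234, 0.0699]
eef_rot: [180.0, 0.0, -173.9]
contact_force: [0.4, 0.1, 0.1]
gripper_width: 0.0001
gripper_force: 0.0
```

apply_moves --pt "0 0 0 0.001 0 0 0" --pt "0 0 0 0 0 0 0"

```text
time_s: 15.58
tcp_pos: [0.4753, 0.0234, 0.0687]
eef_rot: [180.0, 0.0, -173.9]
contact_force: [0.3, 0.1, 0.4]
gripper_width: 0.0003
gripper_force: 0.0
```

apply_moves --pt "0 0 0 0.001 0 0 0" --pt "0 0 0 0 0 0 0"

```text
time_s: 15.75
tcp_pos: [0.4752, 0.0233, 0.0676]
eef_rot: [-180.0, -0.0, -173.9]
contact_force: [-0.4, -0.0, -0.3]
gripper_width: 0.0005
gripper_force: 0.0
```

apply_moves --pt "0 0 0 0.001 0 0 0" --pt "0 0 0 0 0 0 0"

```text
time_s: 15.92
tcp_pos: [0.4752, 0.0233, 0.0666]
eef_rot: [-180.0, -0.0, -173.9]
contact_force: [0.1, 0.2, 0.0]
gripper_width: 0.0001
gripper_force: 0.0
```

apply_moves --pt "0 -0.0004 0 0.001 0 0 0" --pt "0 0 0 0 0 0 0"

```text
time_s: 16.08
tcp_pos: [0.4757, 0.0233, 0.0657]
eef_rot: [-180.0, -0.0, -173.9]
contact_force: [0.1, -0.6, 1.3]
gripper_width: 0.0004
gripper_force: 0.8
```

apply_moves --pt "0 -0.0004 0 0.001 0 0 0" --pt "0 0 0 0 0 0 0"

```text
time_s: 16.25
tcp_pos: [0.4761, 0.0234, 0.0647]
eef_rot: [-180.0, 0.0, -173.9]
contact_force: [-1.2, -0.2, 1.7]
gripper_width: 0.0005
gripper_force: 1.2
```

apply_moves --pt "0 -0.0004 0 0.001 0 0 0" --pt "0 0 0 0 0 0 0"

```text
time_s: 16.42
tcp_pos: [0.4766, 0.0235, 0.0637]
eef_rot: [-180.0, 0.0, -173.9]
contact_force: [-1.2, 0.6, 4.3]
gripper_width: 0.0009
gripper_force: 1.5
```

apply_moves --pt "0 -0.0004 0 0.001 0 0 0" --pt "0 0 0 0 0 0 0"

```text
time_s: 16.58
tcp_pos: [0.477, 0.0235, 0.0627]
eef_rot: [-180.0, 0.0, -173.9]
contact_force: [-0.2, -0.3, 3.7]
gripper_width: 0.0003
gripper_force: 1.9
```

apply_moves --pt "0 -0.0004 0 0.001 0 0 0" --pt "0 0 0 0 0 0 0"

```text
time_s: 16.75
tcp_pos: [0.4774, 0.0236, 0.0618]
eef_rot: [-180.0, 0.0, -173.9]
contact_force: [-1.5, -0.2, 5.4]
gripper_width: 0.0
gripper_force: 2.7
```

apply_moves --pt "0 -0.0003 0 0.0007 0 0 0" --pt "0 0 0 0 0 0 0"

```text
time_s: 16.92
tcp_pos: [0.4777, 0.0236, 0.0615]
eef_rot: [-180.0, 0.0, -173.8]
contact_force: [-3.8, -0.2, 11.2]
gripper_width: 0.0005
gripper_force: 5.5
```

apply_moves --pt "0 0 0 0.0003 0 0 0" --pt "0 0 0 0 0 0 0" --pt "0 0 0 0 0 0 0" --pt "0 0 0 0 0 0 0" --pt "0 0 0 0 0 0 0" --pt "0 0 0 0 0 0 0"

```text
time_s: 17.42
tcp_pos: [0.4776, 0.0235, 0.0614]
eef_rot: [-180.0, 0.0, -173.8]
contact_force: [-4.4, 0.5, 11.7]
gripper_width: 0.0001
gripper_force: 6.1
```

Run:
```python
from h import *
from plant import capture
loc()
for n in("top","scene"):
  c=capture(n);L=(pts(c)-O)@R;L0=(pts(load(n+"0"))-O)@R
  for nm,(x,y) in dict(lidL=(.05,.085),lidR=(.05,-.085),lidF=(-.02,.07),rn=(-.113,-.084),rf=(-.09,-.084),sq=(-.113,.088),rd=(-.113,-.03)).items():
    g=[]
    for Q in(L0,L):
      m=(abs(Q[...,0]-x)<.004)&(abs(Q[...,1]-y)<.005)&(Q[...,2]>.05)&(Q[...,2]<.135);g.append(np.median(Q[m][:,2]).round(4) if m.sum()>2 else None)
    print(n,nm,*g)
```

```text
t 17.42 rpy [-180.     0.  -173.8] tcp loc [-0.119   0.0302  0.0614] tip loc [-0.119   0.0302  0.0424] F loc [-4.33  0.94 11.67] grip 7.073765220207411e-05 j [  26.   11.  -35.    0.  -44. -110.]
top lidL 0.1125 0.1283
top lidR 0.1113 0.1278
top lidF 0.1142 None
top rn 0.08 0.0844
top rf 0.093 0.0882
top sq 0.0844 None
top rd 0.0839 None
scene lidL 0.1098 0.1236
scene lidR 0.0971 0.1234
scene lidF 0.1095 0.1218
scene rn 0.0753 None
scene rf 0.0886 None
scene sq 0.0796 0.0794
scene rd 0.0793 None
```

Lid shut, rocker on, and the key bottomed and held at about 12 N along its normal. I'm handing in.

```bash
python3 -c "
from plant import *
print(close_job())"
```

```text
the job is handed in; nothing more can be done
None
```

The job is handed in at about 17 s: the lid is shut, the mains rocker is on, and the short-spin key is held fully down at about 12 N; I pressed no other key, but did not re-check the bottle, beaker, tube and dish at the end.

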